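# Wedge the filing block into its bench holder

### The job

Fit the wooden filing block with the dovetailed steel shoe to the bench holder: enter its narrow end at the open mouth of the tapered way and slide it along until it wedges tight, so that it stays gripped when you let go. Feel for the grip and press it home firmly but gently, never ramming it, and leave everything else on the bench where it is.

Things in the scene. Friction and masses are not known exactly. Their poses are not given: they have to be found in the camera images.
- block: loose filing block, 0.22 to 0.37 kg: hardwood 70 mm long, 28 mm wide (parallel sides 15 to 60 mm up, good to grip), two grooves across its top, on a 15 mm high steel dovetail shoe. 60 mm high in all. Origin: centre of underside; x = lengthwise towards the narrow end (nose), z up. Shoe underside is 46 mm wide at the tail, 38 mm at the nose (each flank tapers 3.5 deg in plan, leans inward 15 deg going up)
- tail (a point): centre of the outer face of the push lug on the block's tail, the wide end: a steel lug 24 mm wide, 12 mm high (5 to 17 mm above the underside) that stands 6 mm out of the tail face; this point is at x = -41 mm of the block, mid width, 11 mm above the underside. Push here: pushed higher up, the block tips and jams without wedging
- nose (a point): point at the block's nose, the narrow end (x = +35 mm), at mid width, on its underside
- holder: holder fixed to the bench: plate 8 mm thick, x -80 to +40 mm, 112 mm wide (y), its top the floor of the way, with two undercut jaws on x -40 to +40, up to 22 mm above the bench (their outer edges to 28 mm). Origin: on the way's centre line, at bench height. x = the sliding-in direction: mouth (wide) at x = -40 mm, narrow end at +40, same taper and undercut as the shoe; open above and at both ends
- mouth (a point): centre of the way's mouth, on its floor, 8 mm above the bench; before it the bare plate goes on for 40 mm as a level landing. With the nose just at the mouth there is about 2 to 4 mm of play on each side. A push of 12 to 15 N along x wedges the block well and friction then holds it; under 8 N leaves it loose, over 18 N is ramming and bruises the jaw
- fixed_jaw: the fixed steel jaw on the holder's +y side; same origin and axes as the holder. A gripper that holds the block can take up its sideways force and spoil the wedging: for the last part let go and press on the tail lug with shut fingers
- gib_side (a point): point on the holder 32 mm to the -y side, 22 mm above the bench: here is the other jaw, a brass gib on springs. Its hidden setting differs each time by 1.5 mm either way, so the block first binds with its origin anywhere from about x = -39 to -13 mm of the holder (8 to 34 mm left standing out of the mouth). From there the push rises by some 5 to 6 N per mm
- plain_block: bystander: a similar grooved wooden block with NO dovetail shoe, straight sided, 76 x 34 x 50 mm; origin: centre of underside
- anvil_block: bystander: flat square steel block 65 x 65 x 22 mm; origin: centre of underside
- solder_brick: bystander: brick 100 x 55 x 30 mm; origin: centre of underside
- pickle_jar: bystander: closed jar, 60 mm across, 75 mm high; origin: centre of underside
- hammer: bystander: hand hammer lying on the bench
- tin: bystander: small open steel bowl, 70 mm across, 40 mm high; origin: centre of underside
- weight: bystander: brass weight with a knob, 44 mm across, 46 mm high; origin: centre of underside
Not all that is in view belongs to the job. What is shaped like the block but turquoise is not meant. Of the things that look like the holder, take the one that is nearest to the robot's base at the start.

How it is judged (in metres and radians):
On the way, in this order (a step that is already met when the one before it is completed fails the run):
1. the shoe's nose has entered the mouth of the way, down on its floor and in line with it (x of nose in the frame of holder above -0.036 m and x of block in the frame of holder below -0.005 m and z of block in the frame of holder below 0.012 m and y of nose in the frame of holder between -0.006 and 0.006 m and angle between the x axis of block and the x axis of holder, either way round below 0.12 rad and angle between block's own z axis and vertical below 0.1 rad), for 0.1 s.
2. the block is wedged in the way (x of block in the frame of holder between -0.044 and 0.005 m and z of block in the frame of holder between 0.005 and 0.011 m and angle between block's own z axis and vertical below 0.06 rad and angle between the x axis of block and the x axis of holder, either way round below 0.06 rad and horizontal distance between nose and mouth above 0.028 m and horizontal distance between tail and mouth below 0.048 m and contact force between block and fixed_jaw above 3 N), for 0.2 s.
At the end, for the whole second after the job is handed in: The block rests in the way, nose first, flat on the way's floor (within 3 mm, tilt and alignment within 0.06 rad), its origin between x = -44 and +5 mm of the holder; it is released, still, and wedged so that it still presses on the fixed jaw with more than 3 N (all of step 2 and linear speed of block below 0.005 m/s); the robot touches nothing.
It fails at once if the block is rammed: it presses on the fixed jaw with more than 15 N (contact force between block and fixed_jaw above 15 N).
It fails at once if another thing on the bench is shifted by more than 20 mm (distance of any of plain_block, anvil_block, solder_brick, pickle_jar, hammer, tin, weight from where it was at the start of the episode above 0.02 m).
It also fails if it takes over 64 s, if anything falls off the work surface, if the arm or the gripper's body presses on something with over 40 N, if the wrist force passes 120 N, or if a joint passes its speed limit or range.

### The arm

A 6-joint arm with a two-finger parallel gripper is mounted at the origin on the work surface. World frame = base frame: x ahead of the robot, y to its left, z up, the work surface at z = 0. Lengths are in m, angles in degrees, forces in N, time in s.
With the tool pointing down it reaches from about 0.275 to 0.775 m from the base axis. Payload 14.6 kg.
Tool frame: the origin (TCP) lies between the finger pads; the fingertips stand tip_reach ahead of it and the grasp point (between the pads) lies 5 mm behind it (tip_reach is the distance from the TCP to the fingertips, in m); z points along the fingers, y is the direction in which the jaws open and shut (so a half turn about z gives the same grasp; the last joint's range is limited). The gripper opens to 85 mm and grips with 20 to 120 N. Pads are 22 mm wide; open, the fingers measure 114 mm over their backs; the gripper's body (76 mm by 85 mm) begins 54 mm behind the grasp point. The pads swing forward as they close: fully open they stand 13 mm farther back than shut.
Start: joints at [-74.215, 15.075, -2.767, 72.158, 0, 81.102], TCP at [0.219, -0.477, 0.245] pointing down, gripper open.
Joint ranges: [-151.79, 151.79], [-50.71, 97.33], [-67.44, 78.34], [-121.81, 120.89], [-77.56, 73.72], [-180, 180]. Speed limits (degrees/s): [108.29, 108.29, 147.25, 159.86, 180, 180].

### API

Orientations are given as a 3x3 rotation matrix whose columns are the frame's x, y, z axes.
In Python, from workcell import * gives the robot as it stands.
- The arm moves only by the tool servo_tool, never from a script. Its argument "motion" is one flat list of numbers, 5 for each row, row after row: the finger opening in cm, from 0 to 8.54, then the shift along the world's x, y, z in cm, then the turn about the world's z in rad. In form: [fingers, dx, dy, dz, roll, fingers, dx, dy, dz, roll, ...]. A call has 1 to 8 rows; each row is the pose to reach, as a shift and turn from the pose commanded when the call began; what a row does not reach only later rows make up. A row lasts 1/12 s, in which the tool goes at most 41.7 mm and 7.16 degrees, less where a joint would pass 70% of its speed; a pose out of reach is approached as far as the arm can. A call with a gripper value outside its range is refused whole. The fingers move at their own pace and stop on an object; "force" is the grip in N (left out, the last holds). Time passes only in rows, so rows that repeat a pose let the fingers close. It gives the time, the measured TCP pose, the force and the opening at its end, in the units of the state.
- get_obs(): the state, without advancing time (a new reading comes with each control period).
- camera(name): name is "side" or "top" or "wrist"; returns a dict with "color" (480x640x3 uint8, red, green, blue), "fx", "fy", "cx", "cy" (pixels), "k1" (the pictures are not rectified: a ray, as slopes to the right and down, at radius r is drawn at 1 + k1 r^2 times it, then the intrinsics apply), "T" (4x4, takes a point from camera to world coordinates). Camera axes: x right, y up, looking along -z (the intrinsics and any distortion apply to the point x, -y, -z); pixel columns grow to the right and rows downward; lengths in m; the calibration is good to about 2 mm. A picture is of the moment at which its call begins. There is no depth.
- sign_off(): hands the job in, once; it reports no verdict.
The state is a dict: "clock": time; "qpos": joint angles; "dq": joint speeds; "joint_efforts": joint torques, N m; "tcp_pos": TCP position; "ee_rot": TCP orientation; "contact_force": force on the tool from outside, world axes, zero at the start; "wrist_torque": the same for the moment, N m; "grip_width": opening from 0.0 (shut) to 1.0 (fully open).
Only numpy, scipy, OpenCV 4.12 (cv2) and the standard library are available. Lean on these libraries where they do the work, as an engineer would, in place of code of your own. Each camera call takes 0.05 s, during which the arm holds its last target. There are 200 camera calls.

## Working session

There is one attempt and no reset: what is moved stays moved. The work goes in short steps, Python scripts to look and compute and a tool call to move; the robot and the scene stay as the last step left them, time stands still between calls to the robot, and variables do not carry over. Pictures are saved under pics/ and viewed, about 8 in all and at most 12, crops included, and the job is handed in when it is done.

Besides the shell and the picture viewer there is one more tool, called after "Call:" as name(argument=value, ...) on one line, values as JSON. servo_tool: Moves the arm, as the interface text tells. Its arguments: {"type":"object","properties":{"motion":{"type":"array","items":{"type":"number"}},"force":{"type":"number"}},"required":["motion"]}

```bash
ls; mkdir -p pics; cat > h.py <<'E'
from workcell import *
import numpy as np, cv2
def snap(n,f):
    c=camera(n); cv2.imwrite(f'pics/{f}.png',c['color'][:,:,::-1]); np.savez(f'pics/{f}.npz',**c); return c
def ray(c,u,v):
    x=(u-c['cx'])/c['fx'];y=(v-c['cy'])/c['fy'];k=float(c['k1']);a,b=x,y
    for _ in range(20):
        s=1+k*(a*a+b*b);a,b=x/s,y/s
    T=c['T'];return T[:3,3],T[:3,:3]@np.array([a,-b,-1])
def onz(c,u,v,z):
    o,d=ray(c,u,v);return o+d*(z-o[2])/d[2]
def proj(c,p):
    T=c['T'];q=T[:3,:3].T@(np.array(p)-T[:3,3]);a,b=q[0]/-q[2],-q[1]/-q[2];s=1+float(c['k1'])*(a*a+b*b)
    return c['fx']*a*s+c['cx'],c['fy']*b*s+c['cy']
def load(f): return dict(np.load(f'pics/{f}.npz'))
E
python3 - <<'E'
from h import *
for n in('top','side'):
    c=snap(n,n+'0');print(n,c['T'].round(3),c['fx'],c['k1'])
print(get_obs())
E
```

```text
pics
top [[ 0.011  0.991 -0.135  0.396]
 [-1.     0.01  -0.008 -0.07 ]
 [-0.006  0.135  0.991  1.475]
 [ 0.     0.     0.     1.   ]] 489.1935463771319 -0.053847518020472676
side [[-0.95   0.199 -0.239  0.303]
 [-0.31  -0.649  0.694  0.751]
 [-0.017  0.734  0.679  0.815]
 [ 0.     0.     0.     1.   ]] 443.70487115728173 -0.007999753491659715
{'clock': 0.1, 'qpos': array([-7.42143721e+01,  1.50957588e+01, -2.80008991e+00,  7.21588607e+01,
        1.19118450e-03,  8.11034458e+01]), 'dq': array([-0.03164064, -0.0114965 ,  0.08642937, -0.01058327,  0.01173942,
        0.08458495]), 'joint_efforts': array([ 2.25838354e-03, -6.38573456e+01,  3.85067725e+01,  9.91302106e-03,
       -2.12303444e-04,  2.74134737e-05]), 'tcp_pos': array([ 0.21917946, -0.47679853,  0.24487645]), 'ee_rot': array([[ 9.08638107e-01,  4.17584403e-01, -2.39752756e-04],
       [ 4.17584438e-01, -9.08637652e-01,  9.24503439e-04],
       [ 1.68209834e-04, -9.40156074e-04, -9.99999544e-01]]), 'contact_force': array([ 0.10015028, -0.08948276,  0.20204899]), 'wrist_torque': array([-0.02737769, -0.02754301,  0.00968197]), 'grip_width': 1.0030128550388084}
```

View pics/top0.png

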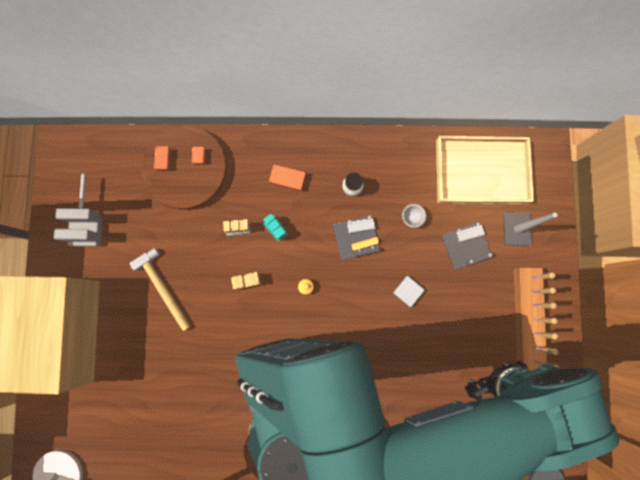

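View pics/side0.png

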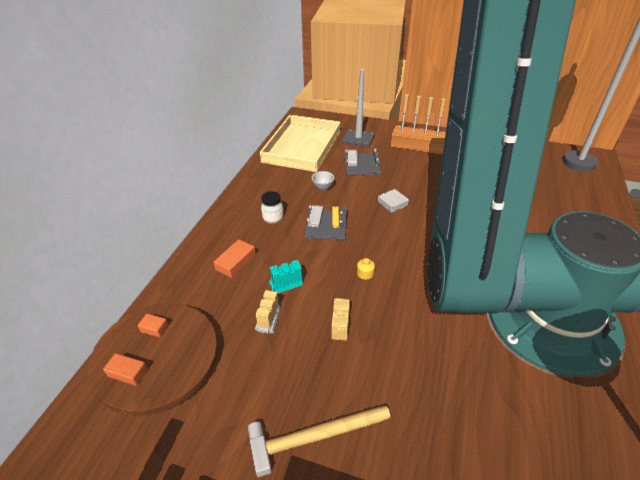

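Candidates for the block are top (236,228), yellow wood on a grey shoe, (245,281), plain block with no shoe, and (275,227), turquoise decoy. For the holder they are (357,238), with the brass gib, and (467,245). I'll check the choice in a close crop.

```bash
python3 - <<'E'
from h import *
t=load('top0');s=load('side0')
for u,v in((236,228),(245,281),(275,227),(357,238),(467,245)):
    p=onz(t,u,v,.02);print(u,v,p.round(3),np.hypot(*p[:2]).round(3))
def cr(c,u,v,w,h,k): return cv2.resize(c['color'][v-h//2:v+h//2,u-w//2:u+w//2,::-1],None,fx=k,fy=k,interpolation=cv2.INTER_CUBIC)
a=np.hstack([cr(t,245,228,66,50,6),cr(t,357,238,66,50,6)]);b=np.hstack([cr(s,272,308,66,50,6),cr(s,327,220,66,50,6)])
cv2.imwrite('pics/crop1.png',np.vstack([a,b]))
E
```

```text
236 228 [0.614 0.193 0.02 ] 0.644
245 281 [0.455 0.16  0.02 ] 0.483
275 227 [0.618 0.075 0.02 ] 0.623
357 238 [ 0.587 -0.172  0.02 ] 0.612
467 245 [ 0.569 -0.503  0.02 ] 0.759
```

View pics/crop1.png

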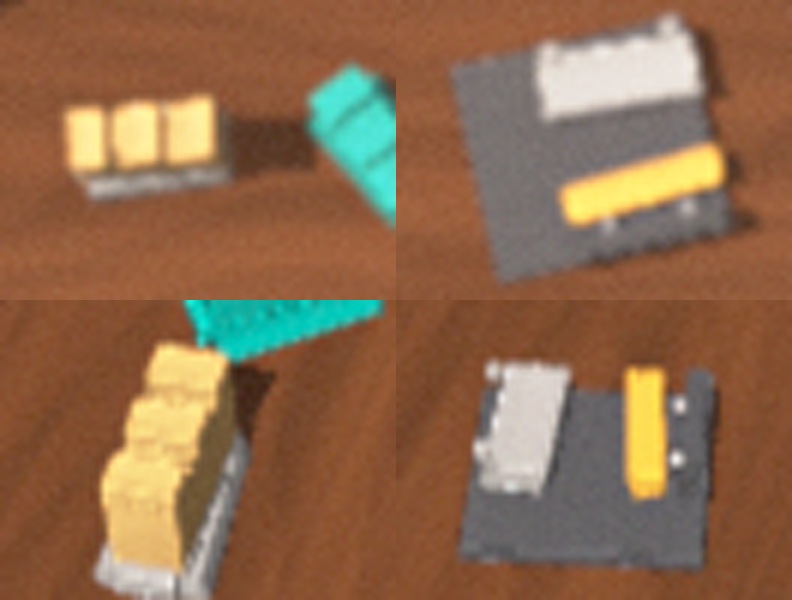

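Call:
servo_tool(motion=[8.5,38,66,5,1.14,8.5,38,66,5,1.14,8.5,38,66,5,1.14,8.5,38,66,5,1.14,8.5,38,66,5,1.14,8.5,38,66,5,1.14,8.5,38,66,5,1.14,8.5,38,66,5,1.14])

```text
clock: 0.77
tcp_pos: [0.3856, -0.1868, 0.2672]
ee_rot: [[0.134, 0.991, -0.0], [0.991, -0.134, 0.0], [0.0, -0.0, -1.0]]
contact_force: [2.0, -0.3, 0.2]
grip_width: 0.993
```

Call:
servo_tool(motion=[8.5,21,37,2.5,0.13,8.5,21,37,2.5,0.13,8.5,21,37,2.5,0.13,8.5,21,37,2.5,0.13,8.5,21,37,2.5,0.13,8.5,21,37,2.5,0.13,8.5,21,37,2.5,0.13,8.5,21,37,2.5,0.13])

```text
clock: 1.43
tcp_pos: [0.5499, 0.1029, 0.2866]
ee_rot: [[0.01, 1.0, -0.0], [1.0, -0.01, -0.0], [-0.0, -0.0, -1.0]]
contact_force: [1.4, -1.2, 0.2]
grip_width: 0.995
```

Call:
servo_tool(motion=[8.5,0,7,0,0,8.5,0,7,0,0,8.5,0,7,0,0,8.5,0,7,0,0])

```text
clock: 1.77
tcp_pos: [0.5492, 0.1719, 0.2861]
ee_rot: [[0.007, 1.0, -0.001], [1.0, -0.007, -0.0], [-0.0, -0.001, -1.0]]
contact_force: [0.5, 0.4, 0.4]
grip_width: 0.993
```

```bash
python3 - <<'E'
from h import *
c=snap('wrist','w1');print(c['T'].round(3),c['fx'],c['k1']);o=get_obs();print(o['tcp_pos'],o['ee_rot'].round(3),proj(c,(.614,.193,.0)))
E
```

```text
[[ 1.     0.007  0.004  0.549]
 [-0.008  0.953  0.301  0.249]
 [-0.002 -0.301  0.954  0.415]
 [ 0.     0.     0.     1.   ]] 337.2532574110453 -0.06478232373910096
[0.5492653  0.17077002 0.28627531] [[ 0.009  1.    -0.001]
 [ 1.    -0.009 -0.   ]
 [-0.    -0.001 -1.   ]] (np.float64(374.9118456923864), np.float64(185.34427695596452))
```

View pics/w1.png

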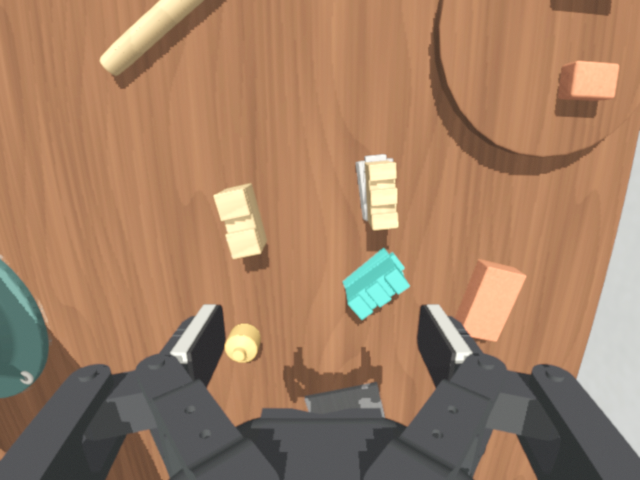

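The wrist view shows the block at (382,192), shoe edge visible to its left and at its upper (+y) end. Plain block is at (240,220), decoy at (376,283). I'll zoom in to tell tail from nose.

```bash
python3 - <<'E'
from h import *
c=load('w1');cv2.imwrite('pics/w1c.png',cv2.resize(c['color'][145:240,340:420,::-1],None,fx=6,fy=6,interpolation=cv2.INTER_CUBIC))
E
```

```text
(no output)
```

View pics/w1c.png

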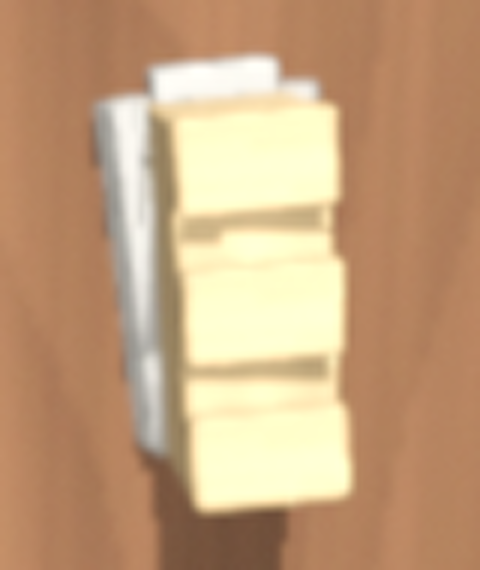

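```bash
python3 - <<'E'
from h import *
c=load('w1')
P=[onz(c,*q,.06) for q in((369.2,163.7),(395.8,162.5),(398.3,227.5),(373,230))]
for p in P:print(p.round(4))
m=np.mean(P,0);d=(P[2]+P[3]-P[0]-P[1])/2;print(m.round(4),np.linalg.norm(d),np.degrees(np.arctan2(d[1],d[0])))
# independent check in top view
t=load('top0');print(proj(t,m))
E
```

```text
[0.5979 0.2234 0.06  ]
[0.6254 0.2246 0.06  ]
[0.6319 0.1552 0.06  ]
[0.6043 0.1526 0.06  ]
[0.6149 0.189  0.06  ] 0.0703802127986927 -84.71344966416882
(np.float64(234.8369470796929), np.float64(225.7129495419584))
```

Call:
servo_tool(motion=[8.5,4,-30,-7,0,8.5,4,-30,-7,0,8.5,4,-30,-7,0,8.5,4,-30,-7,0,8.5,4,-30,-7,0,8.5,4,-30,-7,0,8.5,4,-30,-7,0,8.5,4,-30,-7,0])

```text
clock: 2.48
tcp_pos: [0.5886, -0.1351, 0.2154]
ee_rot: [[0.015, 1.0, -0.001], [1.0, -0.015, -0.001], [-0.001, -0.001, -1.0]]
contact_force: [-0.2, 0.2, -1.0]
grip_width: 0.996
```

Call:
servo_tool(motion=[8.5,0,0,0,0,8.5,0,0,0,0,8.5,0,0,0,0])

```text
clock: 2.73
tcp_pos: [0.5889, -0.1298, 0.2169]
ee_rot: [[0.011, 1.0, 0.0], [1.0, -0.011, 0.0], [0.0, 0.0, -1.0]]
contact_force: [-0.1, -0.4, 0.7]
grip_width: 0.994
```

```bash
python3 - <<'E'
from h import *
c=snap('wrist','w2');o=get_obs();print(o['clock'],o['tcp_pos'],c['T'].round(3))
E
```

```text
2.7833 [ 0.58913466 -0.12926005  0.21711931] [[ 1.     0.011  0.004  0.589]
 [-0.012  0.954  0.301 -0.053]
 [-0.001 -0.301  0.954  0.346]
 [ 0.     0.     0.     1.   ]]
```

View pics/w2.png

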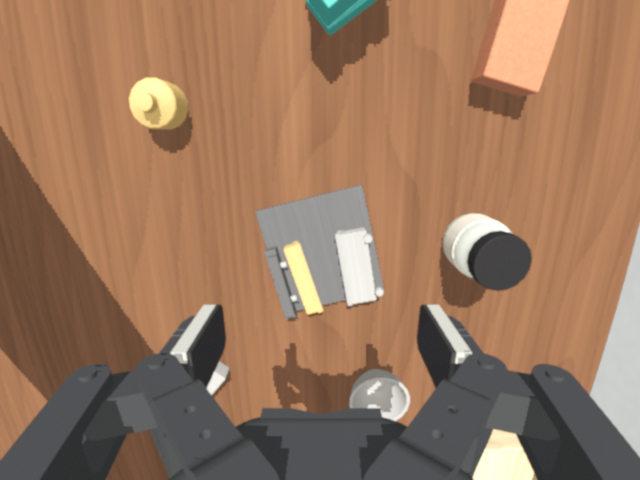

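```bash
python3 - <<'E'
from h import *
c=load('w2');cv2.imwrite('pics/w2c.png',cv2.resize(c['color'][180:325,250:390,::-1],None,fx=4,fy=4,interpolation=cv2.INTER_CUBIC))
E
```

```text
(no output)
```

View pics/w2c.png

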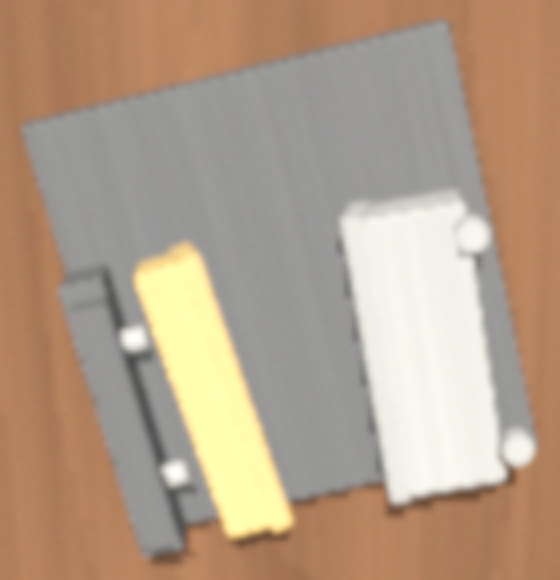

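```bash
python3 - <<'E'
from h import *
c=load('w2')
g=lambda u,v,z:onz(c,250+u/4,180+v/4,z)[:2]
TL,TR=g(23,128,.008),g(445,22,.008);R2=g(535,425,.008);L2=g(65,275,.008);B1,B2=g(290,500,.008),g(385,483,.008)
an=lambda d:np.degrees(np.arctan2(d[1],d[0]))
print(TL,TR,np.linalg.norm(TR-TL),'edge norm',an(TR-TL)-90,'right',an(R2-TR),'left',an(L2-TL),'bot',an(B2-B1)-90)
J1,J2=g(342,215,.022),g(390,500,.022);G1,G2=g(203,255,.022),g(292,522,.022)
print('jaw',J1,J2,an(J2-J1),'gib',G1,G2,an(G2-G1), 'mean',(an(J2-J1)+an(G2-G1))/2)
th=np.radians((an(TR-TL)-90+ an(R2-TR))/2);X=np.array([np.cos(th),np.sin(th)]);Y=np.array([-X[1],X[0]])
M=(TL+TR)/2; O=M+.08*X; print('th',np.degrees(th),'O',O,'depth',(B1-M)@X)
for n,p in(('J1',J1),('J2',J2),('G1',G1),('G2',G2)):print(n,((p-O)@X).round(4),((p-O)@Y).round(4))
m=O-.04*X;print('mouth',m)
E
```

```text
[ 0.52113129 -0.12410055] [ 0.62832065 -0.09847284] 0.11021042859335616 edge norm -76.5536721812846 right -76.06968904017052 left -78.05271568936527 bot -79.42894832148374
jaw [ 0.60206027 -0.14424391] [ 0.6150038 -0.2235511] -80.73062497543991 gib [ 0.56710739 -0.15427637] [ 0.58872555 -0.22982326] -74.031234471984 mean -77.38092972371196
th -76.31168061072756 O [ 0.59365718 -0.18901449] depth 0.11910375606881117
J1 -0.0415 0.0188
J2 0.0386 0.0126
G1 -0.04 -0.0176
G2 0.0385 -0.0144
mouth [ 0.58419157 -0.15015059]
```

```bash
python3 - <<'E'
import workcell;print([ (n,getattr(workcell,n)) for n in dir(workcell) if not n.startswith('_')])
print(workcell.get_obs().keys())
E
```

```text
[('IKError', <class 'workcell.IKError'>), ('camera', <function make.<locals>.drawn_camera at 0x7f421eb640e0>), ('get_obs', <function make.<locals>.<lambda> at 0x7f421eb645e0>), ('sign_off', <function connect.<locals>.done at 0x7f421eadb740>), ('tip_reach', 0.014)]
dict_keys(['clock', 'qpos', 'dq', 'joint_efforts', 'tcp_pos', 'ee_rot', 'contact_force', 'wrist_torque', 'grip_width'])
```

Call:
servo_tool(motion=[8.5,2.6,32.8,-5,0.1,8.5,2.6,32.8,-5,0.1,8.5,2.6,32.8,-5,0.1,8.5,2.6,32.8,-5,0.1,8.5,2.6,32.8,-5,0.1,8.5,2.6,32.8,-5,0.1,8.5,2.6,32.8,-5,0.1,8.5,2.6,32.8,-5,0.1])

```text
clock: 3.45
tcp_pos: [0.6147, 0.2017, 0.1671]
ee_rot: [[-0.091, 0.996, 0.001], [0.996, 0.091, 0.0], [0.0, 0.001, -1.0]]
contact_force: [0.5, -0.9, -0.8]
grip_width: 0.998
```

Call:
servo_tool(motion=[8.5,0,0,0,0,8.5,0,0,0,0,8.5,0,0,0,0])

```text
clock: 3.7
tcp_pos: [0.615, 0.1992, 0.167]
ee_rot: [[-0.091, 0.996, 0.0], [0.996, 0.091, -0.0], [-0.0, 0.0, -1.0]]
contact_force: [-0.5, -0.1, -0.7]
grip_width: 0.995
```

Call:
servo_tool(motion=[8.5,-0.1,0,-6,0,8.5,-0.1,0,-9.5,0,8.5,-0.1,0,-11.5,0,8.5,-0.1,0,-12.7,0,8.5,-0.1,0,-12.7,0,4,-0.1,0,-12.7,0,2.4,-0.1,0,-12.7,0,2.4,-0.1,0,-12.7,0], force=40)

```text
clock: 4.37
tcp_pos: [0.6155, 0.1984, 0.0415]
ee_rot: [[-0.089, 0.996, 0.003], [0.996, 0.089, 0.0], [0.0, 0.003, -1.0]]
contact_force: [-0.4, -0.0, 0.0]
grip_width: 0.603
```

Call:
servo_tool(motion=[2.4,0,0,0,0,2.4,0,0,0,0,2.4,0,0,0,0,2.4,0,0,0,0,2.4,0,0,0,0,2.4,0,0,0,0])

```text
clock: 4.87
tcp_pos: [0.615, 0.1986, 0.0408]
ee_rot: [[-0.09, 0.996, 0.002], [0.996, 0.09, 0.0], [-0.0, 0.002, -1.0]]
contact_force: [-0.9, -1.4, 7.8]
grip_width: 0.321
```

Call:
servo_tool(motion=[2.4,0,0,3,0,2.4,0,0,6.5,0,2.4,0,0,10,0,2.4,0,0,10,0,2.4,0,0,10,0])

```text
clock: 5.28
tcp_pos: [0.6154, 0.1988, 0.1415]
ee_rot: [[-0.09, 0.996, 0.004], [0.996, 0.09, 0.001], [0.0, 0.004, -1.0]]
contact_force: [0.3, 0.7, -4.1]
grip_width: 0.325
```

Call:
servo_tool(motion=[2.4,-1,-4,0,0.05,2.4,-2,-8,0,0.1,2.4,-3,-12,0,0.136,2.4,-3.5,-16,0,0.136,2.4,-4,-20,0,0.136,2.4,-4.2,-24,0,0.136,2.4,-4.2,-28,0,0.136,2.4,-4.2,-30,0,0.136])

```text
clock: 5.95
tcp_pos: [0.5713, -0.1051, 0.1382]
ee_rot: [[-0.222, 0.975, -0.002], [0.975, 0.222, -0.0], [0.0, -0.002, -1.0]]
contact_force: [0.8, -0.8, -4.1]
grip_width: 0.321
```

Call:
servo_tool(motion=[2.4,0,0,-3,0,2.4,0,0,-5,0,2.4,0,0,-5,0,2.4,0,0,-5,0,2.4,0,0,-5,0])

```text
clock: 6.37
tcp_pos: [0.5726, -0.1011, 0.0901]
ee_rot: [[-0.225, 0.974, -0.0], [0.974, 0.225, 0.0], [0.0, -0.0, -1.0]]
contact_force: [-0.6, 0.3, -2.9]
grip_width: 0.323
```

```bash
python3 - <<'E'
from h import *
c=snap('wrist','w3');o=get_obs();print(o['clock'],o['tcp_pos'],o['ee_rot'].round(3),o['contact_force'])
cv2.imwrite('pics/w3c.png',cv2.resize(c['color'][150:480,160:480,::-1],None,fx=1.8,fy=1.8,interpolation=cv2.INTER_CUBIC))
E
```

```text
6.4167 [ 0.57291782 -0.10119572  0.09057602] [[-0.225  0.974  0.001]
 [ 0.974  0.225 -0.   ]
 [-0.001  0.001 -1.   ]] [ 0.06826966  0.26501544 -3.30435959]
```

View pics/w3c.png

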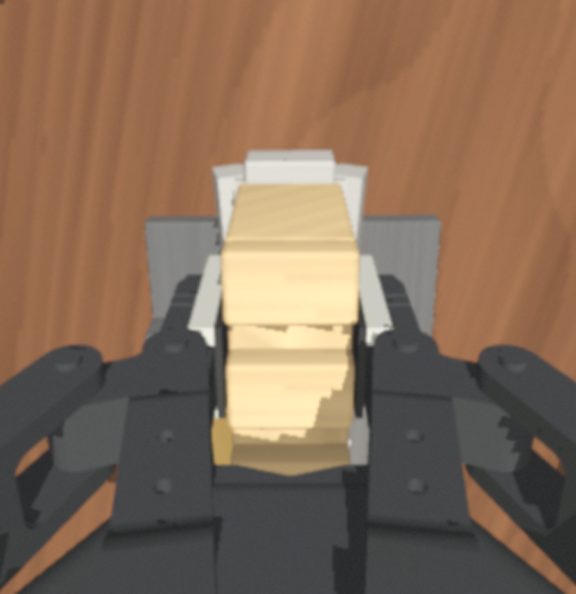

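The block hangs square to the landing edge: lug centred at crop (290,155), plate corners (148,219) and (440,217). I'll work out the offset in the holder frame.

```bash
python3 - <<'E'
from h import *
c=load('w3');g=lambda u,v,z:onz(c,160+u/1.8,150+v/1.8,z)[:2]
TL,TR=g(147,219,.008),g(440,217,.008);M=(TL+TR)/2;an=lambda d:np.degrees(np.arctan2(d[1],d[0]))
print(np.linalg.norm(TR-TL),an(TR-TL)-90)
tcp=get_obs()['tcp_pos'][:2]
th=np.radians(-77);X=np.array([np.cos(th),np.sin(th)]);Y=np.array([-X[1],X[0]]);O=M+.08*X
O0=np.array([.5927,-.1892]);print('O',O,'vs',O0,'diff in h',(O-O0)@X,(O-O0)@Y)
L1,L2=g(246,152,.0668),g(334,152,.0668);S1,S2=g(213,168,.0648),g(367,168,.0648)
t=(L1+L2)/2;print('lug w',np.linalg.norm(L2-L1),'lug from tcp x,y',(t-tcp)@X,(t-tcp)@Y,'shoe mid',((S1+S2)/2-tcp)@X,((S1+S2)/2-tcp)@Y,np.linalg.norm(S2-S1))
for o in(O,O0):print('lug in holder',(t-o)@X,(t-o)@Y, 'tcp in holder',(tcp-o)@X,(tcp-o)@Y)
E
```

```text
0.10993124789917125 -76.64419496998217
O [ 0.59266989 -0.18711447] vs [ 0.5927 -0.1892] diff in h -0.0020388469731337177 0.00043980651984018993
lug w 0.02290668529645545 lug from tcp x,y -0.03427098134637836 -0.0013026227389387407 shoe mid -0.02928084124360238 -0.0013104710066943808 0.040978471118677806
lug in holder -0.12243089394505251 -0.0012209343267780663 tcp in holder -0.08815991259867416 8.168841216067355e-05
lug in holder -0.12446974091818623 -0.0007811278069378806 tcp in holder -0.09019875957180788 0.0005214949320008627
```

Call:
servo_tool(motion=[2.4,0.08,0,-2,0,2.4,0.08,0,-3.3,0,2.4,0.08,0,-3.8,0,2.4,0.08,0,-4.05,0,2.4,0.08,0,-4.05,0,2.4,0.08,0,-4.05,0])

```text
clock: 6.92
tcp_pos: [0.5737, -0.1014, 0.0501]
ee_rot: [[-0.224, 0.975, 0.001], [0.975, 0.224, -0.0], [-0.001, 0.001, -1.0]]
contact_force: [0.3, 0.2, -2.7]
grip_width: 0.324
```

Call:
servo_tool(motion=[2.4,0,0,-0.07,0,2.4,0,0,-0.07,0,2.4,0.09,-0.39,-0.07,0,2.4,0.18,-0.78,-0.07,0,2.4,0.27,-1.17,-0.07,0,2.4,0.36,-1.56,-0.07,0,2.4,0.36,-1.56,-0.07,0,2.4,0.36,-1.56,-0.07,0])

```text
clock: 7.58
tcp_pos: [0.5774, -0.1179, 0.0489]
ee_rot: [[-0.223, 0.975, 0.001], [0.975, 0.223, -0.001], [-0.002, 0.001, -1.0]]
contact_force: [-0.5, -2.9, 3.5]
grip_width: 0.321
```

Call:
servo_tool(motion=[2.4,0.09,-0.39,0.02,0,2.4,0.18,-0.78,0.02,0,2.4,0.27,-1.17,0.02,0,2.4,0.32,-1.36,0.02,0,2.4,0.32,-1.36,0.02,0,2.4,0.32,-1.36,0.02,0])

```text
clock: 8.08
tcp_pos: [0.5802, -0.1308, 0.0488]
ee_rot: [[-0.224, 0.975, 0.0], [0.975, 0.224, 0.0], [-0.0, 0.0, -1.0]]
contact_force: [-1.9, 0.3, 5.4]
grip_width: 0.324
```

Call:
servo_tool(motion=[3.2,0,0,0,0,3.6,0,0,0,0,4.2,0,0,0,0,4.5,0,0,0,0,4.5,0,0,0,0,4.5,0,0,2,0,4.5,0,0,5,0,4.5,0,0,8,0])

```text
clock: 8.75
tcp_pos: [0.5794, -0.1304, 0.1291]
ee_rot: [[-0.224, 0.975, -0.002], [0.975, 0.224, 0.001], [0.001, -0.002, -1.0]]
contact_force: [1.2, -0.9, 0.5]
grip_width: 0.526
```

Call:
servo_tool(motion=[4,-0.9,3.9,1,0,2,-1.57,6.8,1,0,0,-1.57,6.8,1,0,0,-1.57,6.8,1,0,0,-1.57,6.8,1,0,0,-1.57,6.8,1,0,0,-1.57,6.8,1,0])

```text
clock: 9.33
tcp_pos: [0.5645, -0.0634, 0.1384]
ee_rot: [[-0.223, 0.975, -0.0], [0.975, 0.223, -0.0], [0.0, -0.0, -1.0]]
contact_force: [-0.4, -0.0, -0.3]
grip_width: 0.001
```

```bash
python3 - <<'E'
from h import *
c=snap('wrist','w4');o=get_obs();print(o['clock'],o['tcp_pos'],o['ee_rot'].round(3),o['contact_force'],o['grip_width'])
cv2.imwrite('pics/w4c.png',cv2.resize(c['color'][200:480,180:460,::-1],None,fx=2,fy=2,interpolation=cv2.INTER_CUBIC))
E
```

```text
9.3833 [ 0.56442029 -0.06332423  0.13835246] [[-0.223  0.975 -0.   ]
 [ 0.975  0.223  0.   ]
 [ 0.    -0.    -1.   ]] [ 0.0193425  -0.34764259  0.14821979] 0.0010771691116248149
```

View pics/w4c.png

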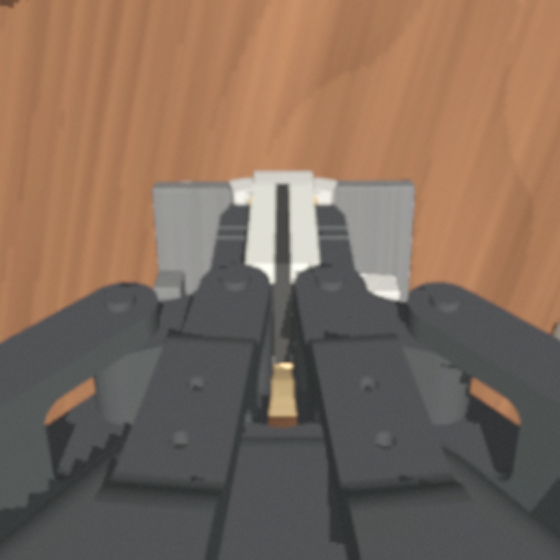

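Call:
servo_tool(motion=[0,-0.08,0,-4,0,0,-0.08,0,-7.5,0,0,-0.08,0,-10,0,0,-0.08,0,-11.24,0,0,-0.08,0,-11.24,0,0,-0.08,0,-11.24,0])

```text
clock: 9.88
tcp_pos: [0.5634, -0.0629, 0.0261]
ee_rot: [[-0.224, 0.975, -0.001], [0.975, 0.224, 0.0], [0.001, -0.001, -1.0]]
contact_force: [0.3, -0.4, -0.4]
grip_width: 0.001
```

Call:
servo_tool(motion=[0,0.09,-0.39,0,0,0,0.18,-0.78,0,0,0,0.27,-1.17,0,0,0,0.36,-1.56,0,0,0,0.45,-1.95,0,0,0,0.45,-1.95,0,0,0,0.45,-1.95,0,0])

```text
clock: 10.47
tcp_pos: [0.5681, -0.0824, 0.0264]
ee_rot: [[-0.224, 0.975, 0.0], [0.975, 0.224, -0.0], [-0.0, 0.0, -1.0]]
contact_force: [0.6, -0.6, 0.9]
grip_width: -0.001
```

Call:
servo_tool(motion=[0,0.03,-0.15,0,0,0,0.07,-0.29,0,0,0,0.1,-0.44,0,0,0,0.13,-0.58,0,0,0,0.17,-0.73,0,0,0,0.2,-0.88,0,0,0,0.22,-0.97,0,0,0,0.22,-0.97,0,0])

```text
clock: 11.13
tcp_pos: [0.5702, -0.0918, 0.0263]
ee_rot: [[-0.224, 0.975, -0.0], [0.975, 0.224, 0.0], [0.0, -0.0, -1.0]]
contact_force: [-0.8, 1.0, 0.2]
grip_width: 0.003
```

Call:
servo_tool(motion=[0,0.011,-0.05,0,0,0,0.022,-0.1,0,0,0,0.033,-0.15,0,0,0,0.044,-0.2,0,0,0,0.044,-0.2,0,0,0,0.044,-0.2,0,0])

```text
clock: 11.63
tcp_pos: [0.5707, -0.0939, 0.0263]
ee_rot: [[-0.224, 0.975, -0.0], [0.975, 0.224, -0.0], [-0.0, -0.0, -1.0]]
contact_force: [-1.1, 1.5, 0.6]
grip_width: -0.004
```

Call:
servo_tool(motion=[0,0.011,-0.05,0,0,0,0.022,-0.1,0,0,0,0.033,-0.15,0,0,0,0.044,-0.2,0,0,0,0.044,-0.2,0,0,0,0.044,-0.2,0,0])

```text
clock: 12.13
tcp_pos: [0.5711, -0.0959, 0.0263]
ee_rot: [[-0.224, 0.975, 0.0], [0.975, 0.224, -0.0], [-0.0, -0.0, -1.0]]
contact_force: [-0.8, 0.8, -0.4]
grip_width: 0.0
```

Call:
servo_tool(motion=[0,0.011,-0.05,0,0,0,0.022,-0.1,0,0,0,0.033,-0.15,0,0,0,0.044,-0.2,0,0,0,0.044,-0.2,0,0])

```text
clock: 12.55
tcp_pos: [0.5716, -0.0979, 0.0263]
ee_rot: [[-0.224, 0.975, -0.0], [0.975, 0.224, -0.0], [-0.0, -0.0, -1.0]]
contact_force: [-0.3, 0.7, -0.1]
grip_width: -0.001
```

Call:
servo_tool(motion=[0,0.011,-0.05,0,0,0,0.022,-0.1,0,0,0,0.033,-0.15,0,0,0,0.044,-0.2,0,0,0,0.044,-0.2,0,0])

```text
clock: 12.97
tcp_pos: [0.5721, -0.0999, 0.0263]
ee_rot: [[-0.224, 0.975, 0.0], [0.975, 0.224, -0.0], [-0.0, 0.0, -1.0]]
contact_force: [-0.2, 0.5, 0.2]
grip_width: 0.002
```

Call:
servo_tool(motion=[0,0.011,-0.05,0,0,0,0.022,-0.1,0,0,0,0.033,-0.15,0,0,0,0.044,-0.2,0,0,0,0.044,-0.2,0,0])

```text
clock: 13.38
tcp_pos: [0.5725, -0.1019, 0.0263]
ee_rot: [[-0.224, 0.975, 0.0], [0.975, 0.224, -0.0], [-0.0, 0.0, -1.0]]
contact_force: [0.1, 0.4, 0.0]
grip_width: 0.003
```

Call:
servo_tool(motion=[0,0.011,-0.05,0,0,0,0.022,-0.1,0,0,0,0.033,-0.15,0,0,0,0.044,-0.2,0,0,0,0.044,-0.2,0,0])

```text
clock: 13.8
tcp_pos: [0.5729, -0.104, 0.0263]
ee_rot: [[-0.224, 0.975, 0.0], [0.975, 0.224, -0.0], [-0.0, 0.0, -1.0]]
contact_force: [-0.7, 0.7, -0.5]
grip_width: 0.0
```

Call:
servo_tool(motion=[0,0.011,-0.05,0,0,0,0.022,-0.1,0,0,0,0.033,-0.15,0,0,0,0.044,-0.2,0,0,0,0.044,-0.2,0,0])

```text
clock: 14.22
tcp_pos: [0.5734, -0.1059, 0.0263]
ee_rot: [[-0.224, 0.975, -0.0], [0.975, 0.224, -0.0], [-0.0, -0.0, -1.0]]
contact_force: [0.6, 0.5, -0.8]
grip_width: -0.001
```

Call:
servo_tool(motion=[0,0.011,-0.05,0,0,0,0.022,-0.1,0,0,0,0.033,-0.15,0,0,0,0.044,-0.2,0,0,0,0.044,-0.2,0,0])

```text
clock: 14.63
tcp_pos: [0.5738, -0.1079, 0.0263]
ee_rot: [[-0.224, 0.975, 0.0], [0.975, 0.224, -0.0], [-0.0, 0.0, -1.0]]
contact_force: [-0.3, 1.8, -0.5]
grip_width: 0.003
```

Call:
servo_tool(motion=[0,0.011,-0.05,0,0,0,0.022,-0.1,0,0,0,0.033,-0.15,0,0,0,0.044,-0.2,0,0,0,0.044,-0.2,0,0])

```text
clock: 15.05
tcp_pos: [0.5742, -0.1099, 0.0263]
ee_rot: [[-0.224, 0.975, 0.0], [0.975, 0.224, -0.0], [-0.0, -0.0, -1.0]]
contact_force: [-0.8, 1.0, -0.2]
grip_width: 0.001
```

Call:
servo_tool(motion=[0,0.011,-0.05,0,0,0,0.022,-0.1,0,0,0,0.033,-0.15,0,0,0,0.044,-0.2,0,0,0,0.044,-0.2,0,0])

```text
clock: 15.47
tcp_pos: [0.5747, -0.1119, 0.0263]
ee_rot: [[-0.224, 0.975, 0.0], [0.975, 0.224, -0.0], [-0.0, 0.0, -1.0]]
contact_force: [-0.7, 1.2, 0.5]
grip_width: 0.003
```

```bash
python3 - <<'E'
from h import *
c=snap('side','s5');w=snap('wrist','w5')
a=cv2.resize(c['color'][170:270,270:380,::-1],(440,400),interpolation=cv2.INTER_CUBIC)
b=cv2.resize(w['color'][200:480,180:460,::-1],(360,360))
cv2.imwrite('pics/s5c.png',np.hstack([a[:360],b]))
E
```

```text
(no output)
```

View pics/s5c.png

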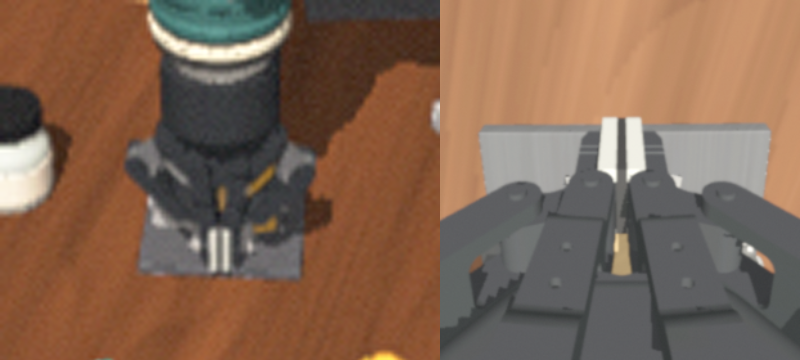

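The shut fingers sit behind the lug, on the centre line, with the block ahead between the jaws. There's no binding yet (about 1 N of sliding friction), so I'll go on.

Call:
servo_tool(motion=[0,0.011,-0.05,0,0,0,0.022,-0.1,0,0,0,0.033,-0.15,0,0,0,0.044,-0.2,0,0,0,0.044,-0.2,0,0])

```text
clock: 15.98
tcp_pos: [0.5752, -0.1139, 0.0263]
ee_rot: [[-0.224, 0.975, 0.0], [0.975, 0.224, 0.0], [-0.0, 0.0, -1.0]]
contact_force: [-0.8, 1.4, -0.8]
grip_width: -0.0
```

Call:
servo_tool(motion=[0,0.011,-0.05,0,0,0,0.022,-0.1,0,0,0,0.033,-0.15,0,0,0,0.044,-0.2,0,0,0,0.044,-0.2,0,0])

```text
clock: 16.4
tcp_pos: [0.5756, -0.1158, 0.0263]
ee_rot: [[-0.224, 0.975, 0.0], [0.975, 0.224, 0.0], [0.0, 0.0, -1.0]]
contact_force: [0.1, 3.5, -0.9]
grip_width: -0.0
```

Call:
servo_tool(motion=[0,0.01,-0.05,0,0,0,0.02,-0.1,0,0,0,0.02,-0.1,0,0,0,0.02,-0.1,0,0])

```text
clock: 16.73
tcp_pos: [0.5758, -0.1166, 0.0263]
ee_rot: [[-0.224, 0.975, 0.0], [0.975, 0.224, 0.0], [0.0, 0.0, -1.0]]
contact_force: [2.0, 4.1, -1.7]
grip_width: 0.004
```

Call:
servo_tool(motion=[0,0.01,-0.05,0,0,0,0.01,-0.05,0,0,0,0.01,-0.05,0,0,0,0.01,-0.05,0,0])

```text
clock: 17.07
tcp_pos: [0.576, -0.117, 0.0263]
ee_rot: [[-0.224, 0.975, 0.0], [0.975, 0.224, 0.001], [0.0, 0.0, -1.0]]
contact_force: [1.8, 5.6, -0.1]
grip_width: -0.001
```

Call:
servo_tool(motion=[0,0.01,-0.05,0,0,0,0.01,-0.05,0,0,0,0.01,-0.05,0,0])

```text
clock: 17.32
tcp_pos: [0.5761, -0.1173, 0.0263]
ee_rot: [[-0.224, 0.974, 0.0], [0.974, 0.224, 0.001], [0.001, 0.001, -1.0]]
contact_force: [1.9, 6.2, -0.5]
grip_width: 0.0
```

Call:
servo_tool(motion=[0,0.01,-0.05,0,0,0,0.01,-0.05,0,0,0,0.01,-0.05,0,0])

```text
clock: 17.57
tcp_pos: [0.5761, -0.1176, 0.0263]
ee_rot: [[-0.225, 0.974, 0.0], [0.974, 0.225, 0.001], [0.001, 0.001, -1.0]]
contact_force: [2.0, 9.2, 0.9]
grip_width: -0.003
```

Call:
servo_tool(motion=[0,0.01,-0.05,0,0,0,0.01,-0.05,0,0,0,0.01,-0.05,0,0])

```text
clock: 17.82
tcp_pos: [0.5761, -0.1179, 0.0263]
ee_rot: [[-0.225, 0.974, 0.0], [0.974, 0.225, 0.002], [0.002, 0.001, -1.0]]
contact_force: [1.4, 10.1, 1.4]
grip_width: -0.004
```

Call:
servo_tool(motion=[0,0.01,-0.05,0,0,0,0.01,-0.05,0,0,0,0.01,-0.05,0,0,0,0.01,-0.05,0,0])

```text
clock: 18.15
tcp_pos: [0.5761, -0.1181, 0.0263]
ee_rot: [[-0.225, 0.974, 0.0], [0.974, 0.225, 0.002], [0.002, 0.001, -1.0]]
contact_force: [1.0, 11.9, 2.5]
grip_width: 0.003
```

```bash
python3 -c "
from h import *
print(get_obs()['contact_force'])"
```

```text
[ 0.99452909 11.89542163  2.51797453]
```

Call:
servo_tool(motion=[0,0.01,-0.05,0,0,0,0.01,-0.05,0,0,0,0.01,-0.05,0,0,0,0.01,-0.05,0,0])

```text
clock: 18.48
tcp_pos: [0.5762, -0.1184, 0.0263]
ee_rot: [[-0.225, 0.974, 0.0], [0.974, 0.225, 0.003], [0.003, 0.001, -1.0]]
contact_force: [1.2, 13.2, 2.3]
grip_width: -0.001
```

Call:
servo_tool(motion=[0,0.007,-0.03,0,0,0,0.007,-0.03,0,0,0,0.007,-0.03,0,0,0,0.007,-0.03,0,0])

```text
clock: 18.82
tcp_pos: [0.5762, -0.1185, 0.0263]
ee_rot: [[-0.225, 0.974, 0.0], [0.974, 0.225, 0.003], [0.003, 0.001, -1.0]]
contact_force: [1.3, 15.8, 3.8]
grip_width: -0.0
```

Call:
servo_tool(motion=[0,-0.05,0.2,0,0,0,-0.14,0.6,0,0,0,-0.4,1.8,0,0,0,-1,4.3,0,0,0,-1.3,6,1,0,0,-1.3,7,5,0,0,-1.3,7,9,0,0,-1.3,7,12,0])

```text
clock: 19.48
tcp_pos: [0.5632, -0.0489, 0.1491]
ee_rot: [[-0.225, 0.974, 0.001], [0.974, 0.225, -0.001], [-0.001, 0.001, -1.0]]
contact_force: [1.7, -0.4, -0.1]
grip_width: 0.002
```

Call:
servo_tool(motion=[0,0,4,4,0,0,0,8,8,0,0,0,10,8,0,0,0,10,8,0,0,0,10,8,0])

```text
clock: 19.9
tcp_pos: [0.5635, 0.052, 0.2275]
ee_rot: [[-0.227, 0.974, 0.002], [0.974, 0.227, -0.0], [-0.001, 0.002, -1.0]]
contact_force: [0.3, -1.2, -0.5]
grip_width: 0.001
```

```bash
python3 - <<'E'
from h import *
c=snap('side','s6');w=snap('wrist','w6');t=snap('top','t6');o=get_obs();print(o['clock'],o['tcp_pos'],o['contact_force'])
a=cv2.resize(c['color'][170:260,280:380,::-1],(400,360),interpolation=cv2.INTER_CUBIC)
u,v=map(int,proj(w,(.589,-.17,.02)));print(u,v)
v0=max(0,min(v-50,380));b=cv2.resize(w['color'][v0:v0+100,u-55:u+55,::-1],(396,360),interpolation=cv2.INTER_CUBIC);print(v0,u-55)
cv2.imwrite('pics/s6c.png',np.hstack([a,b]))
E
```

```text
20.05 [0.56291024 0.04939873 0.22534408] [-0.14370048  0.41587463  0.07728348]
301 393
343 246
```

View pics/s6c.png

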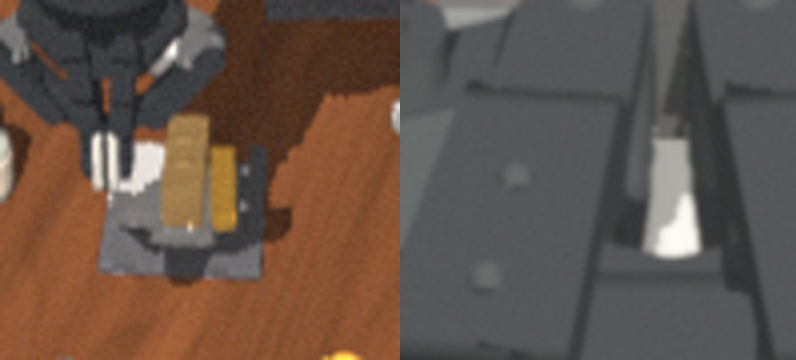

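The side view shows the block upright in the way, between the white jaw and the gib, with the gripper clear. Handing in.

```bash
python3 -c "
from workcell import *
print(sign_off())"
```

```text
the job is handed in; nothing more can be done
None
```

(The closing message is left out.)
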